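# Seat the keyed paint palette on its stand

### The job

The round white palette sits high and unlocked on its stand and must be locked for mixing: with a fingertip, push it round by its ribs until the notch in its rim stands over the orange pin, then press it down until it is fully home over the pin, and take the hand away. Only push and press it, never pull the palette up, and leave the two paint jars, the mug and the brush where they stand.

Things in the scene. Friction and masses are not known exactly. Their poses are not given: they have to be found in the camera images.
- hub_top (a point): Centre of the flat top of the round hub (48 mm across) of the palette, a white plastic disc 190 mm across, 0.2 to 0.33 kg, on its upright turning axis; x points to the notch. The palette turns without end either way (friction about 0.12 N m, stays where left), and never tilts or shifts sideways. The hub top is 63 mm above the table at the start, 50 mm when seated.
- rib (a point): Top of one of five straight radial ribs, 55 mm from the axis. Ribs: 10 mm thick, from the hub to 79 mm out, tops level with the hub top, at 36 (this one), 108, 180, 252 and 324 degrees from the notch, counter-clockwise from above. Between them are wells, flat floors 13 mm below the hub top; outside 77 mm a rim, its top 6 mm below the hub top. A fingertip in a well pushes a rib sideways.
- notch (a point): Middle of the notch in the palette's rim, at the rim's top, 88 mm from the axis; it turns with the palette. The notch is a straight-sided slot 14 mm wide, open at the outer edge, cut from 95 to 78 mm from the axis right through the 12 mm thick rim.
- pin_top (a point): Top of the orange pin, an upright bar 8 mm wide reaching from 81 to 108 mm from the turning axis, so that it shows beyond the palette's rim; this point is 88 mm from the axis, 43.5 mm above the table. It is part of the stand, a dark round base 230 mm across and 30 mm high, fixed to the table. Seated, the palette's rim is about flush with the pin's top.
- palette (a joint): How far the palette is pushed down its shaft, in m: 0 at the start, 0.013 fully home, negative when pulled up. It is a snug fit and stays where it is left; about 5 N straight down on any part of it moves it. Unless the notch is over the pin, the rim meets the pin at about 0.0015 and goes no further.
- jar_blue: Bystander: shut blue paint jar, white cap, 54 mm across, 70 mm high; origin at the centre of its underside. To be left alone.
- jar_green: Bystander: shut green paint jar, white cap, 54 mm across, 70 mm high; origin at the centre of its underside. To be left alone.
- rinse_mug: Bystander: blue mug, 80 mm across, 90 mm high, with a handle on its +y side; origin at the centre of its underside. To be left alone.
- brush: Bystander: flat paint brush lying on the table along its x axis, 250 mm long, 10 mm high, bristles at +x; origin at its underside, 125 mm from both ends. To be left alone.

How it is judged:
By the outcome, as a careful person would: the job done as asked, in the order asked, and still so for the second after the job is handed in, with the robot touching nothing.
It also fails if it takes over 51 s, if anything falls off the work surface, if the arm or the gripper's body presses on something with over 40 N, if the wrist force passes 120 N, or if a joint passes its speed limit or range.

### The arm

A 6-joint arm with a two-finger parallel gripper is mounted at the origin on the work surface. World frame = base frame: x ahead of the robot, y to its left, z up, the work surface at z = 0. Lengths are in mm, angles in rad, forces in N, time in s.
With the tool pointing down it reaches from about 350 to 925 mm from the base axis. Payload 6.4 kg.
Tool frame: the origin (TCP) lies midway between the tips of the shut fingers; the grasp point (between the pads) lies 19 mm behind it; z points along the fingers, y is the direction in which the jaws open and shut (so a half turn about z gives the same grasp; the last joint's range is limited). The gripper opens to 85 mm and grips with 20 to 120 N. Pads are 22 mm wide; open, the fingers measure 114 mm over their backs; the gripper's body (76 mm by 85 mm) begins 54 mm behind the grasp point. The pads swing forward as they close: fully open they stand 13 mm farther back than shut.
Start: joints at [1.051, 0.245, 1.558, -0, 1.339, -0.174], TCP at [220.315, 611.535, 231.29] pointing down, gripper open.
Joint ranges: [-3.13, 3.13], [-1.02, 2.26], [0.13, 2.54], [-0.95, 4.09], [0.21, 2.88], [-2.74, 2.74]. Speed limits (rad/s): [2.57, 2.57, 3.14, 3.14, 3.14, 3.14].

### API

Orientations are given as a 3x3 rotation matrix whose columns are the frame's x, y, z axes.
In Python, from workcell import bot gives the robot as it stands.
- The arm moves only by the shell command python3 -m inch 'ROWS' [OPENING] [FORCE]. ROWS is JSON, a list of rows, each a list of 2 entries, a list of its own where there are three numbers: the shift along the tool's x, y, z as a fraction of full scale, then the turn about the tool's z as a fraction of full scale. A call has exactly 10 rows; each row is the pose to reach, as a shift and turn from the pose commanded when the call began, along the tool's axes at that moment, turning the shorter way round; what a row does not reach only later rows make up. Full scale, the value 1, is 250 mm for a shift and 180 degrees for a turn. A row lasts 1/10 s, in which the tool goes at most 50 mm and 8.59 degrees, less where a joint would pass 70% of its speed; a pose out of reach is approached as far as the arm can. A call with a number of a shift or a turn outside -1 to 1 is refused whole. A call with a gripper value outside its range is refused whole. OPENING is the opening, from -1 (shut) to 1 (fully open), so that 0 is half open, set as the call begins (- or left out, the last holds). The fingers move at their own pace and stop on an object; FORCE is the grip in N (left out, the last holds). Time passes only in rows, so rows that repeat a pose let the fingers close, or fill a call up. It gives the time, the measured TCP pose, the force and the opening at its end, in the units of the state.
- bot.sense(): the state, without advancing time (a new reading comes with each control period).
- bot.camera(name): name is "side" or "top" or "wrist"; returns a dict with "frame" (400x640x3 uint8, red, green, blue), "fov_y" (degrees; the focal length in pixels is half the picture's height over the tangent of half this angle, whatever the lens; pixels are square), "cx", "cy" (the principal point, pixels), "k1" (the pictures are not rectified: a ray, as slopes to the right and down, at radius r is drawn at 1 + k1 r^2 times it, then the intrinsics apply), "R" (3x3) and "t" (3): a world point X has camera coordinates R X + t. Camera axes: x right, y down, z forward; pixel columns grow to the right and rows downward; lengths in mm; the calibration is good to about 2 mm. A picture is of the moment at which its call begins. There is no depth.
- bot.close_job(): hands the job in, once; it reports no verdict.
The state is a dict: "time_s": time; "qpos": joint angles; "joint_vel": joint speeds; "effort": joint torques, N m; "position": TCP position; "ee_rot": TCP orientation; "force": force on the tool from outside, world axes, zero at the start; "wrist_torque": the same for the moment, N m; "gripper_width": finger opening in mm.
Only numpy, scipy, OpenCV 4.12 (cv2) and the standard library are available. Lean on these libraries where they do the work, as an engineer would, in place of code of your own. Each camera call takes 0.05 s, during which the arm holds its last target.

## Working session

There is one attempt and no reset: what is moved stays moved. The work goes in short steps, Python scripts to look and compute and a shell command to move; the robot and the scene stay as the last step left them, time stands still between calls to the robot, and variables do not carry over. Pictures are saved under pics/ and viewed, and the job is handed in when it is done.

```bash
mkdir -p pics
cat > h.py <<'E'
import numpy as np, cv2
from workcell import bot
def cam(n,f):
    c=bot.camera(n); cv2.imwrite('pics/'+f,c['frame'][:,:,::-1]); np.savez('pics/'+f+'.npz',**{k:np.array(v) for k,v in c.items()}); return c
def load(f): return dict(np.load('pics/'+f+'.npz'))
def K(c):
    f=200/np.tan(np.radians(float(c['fov_y']))/2); return f
def px(c,u,v,z):
    f=K(c); d=np.array([(u-c['cx'])/f,(v-c['cy'])/f]); p=d.copy()
    for _ in range(30): p=d/(1+c['k1']*(p@p))
    R=np.array(c['R']);t=np.array(c['t']); o=-R.T@t; r=R.T@np.array([p[0],p[1],1])
    return o+r*(z-o[2])/r[2]
def proj(c,X):
    q=np.array(c['R'])@np.array(X)+np.array(c['t']); p=q[:2]/q[2]; p=p*(1+c['k1']*(p@p)); return p*K(c)+[c['cx'],c['cy']]
E
python3 - <<'E'
from h import *
for n in ['side','top','wrist']: 
    c=cam(n,n+'0.png'); print(n,c['fov_y'],c['k1'],-np.array(c['R']).T@c['t'])
s=bot.sense(); print(s)
E
```

```text
side 46.67918079168696 -0.10234200979686167 [ -85.94909499 -706.8407665   630.55116159]
top 49.072759916041775 -0.12440713678041608 [ 455.70524284    3.46863437 1060.99210243]
wrist 62.3047403526237 -0.051092056803075964 [148.92189398 637.74208374 373.29688331]
{'time_s': 0.15, 'qpos': array([ 1.05088588e+00,  2.45656831e-01,  1.55871957e+00,  2.92820222e-05,
        1.33866720e+00, -1.74101040e-01]), 'joint_vel': array([-0.00062857, -0.00173563, -0.0039885 , -0.00184016,  0.00106716,
        0.00028558]), 'effort': array([ 2.05285660e-04, -4.29987037e+01, -3.26553118e+01, -1.52361199e-04,
        3.51880655e-03,  1.76391433e-05]), 'position': array([220.10393458, 611.16339667, 230.43917504]), 'ee_rot': array([[-9.40799012e-01,  3.38964104e-01, -7.45564934e-04],
       [ 3.38964808e-01,  9.40798229e-01, -1.24506657e-03],
       [ 2.79393298e-04, -1.42407767e-03, -9.99998947e-01]]), 'force': array([ 0.5134413 , -0.11380357,  0.26277845]), 'wrist_torque': array([0.04736434, 0.01872168, 0.01461552]), 'gripper_width': 85.65428515579345}
```

View pics/top0.png

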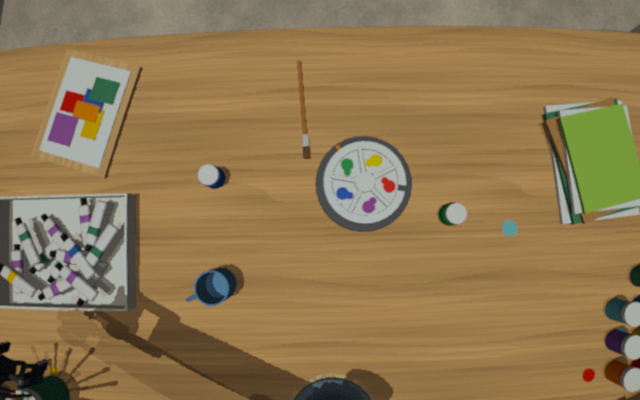

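View pics/side0.png

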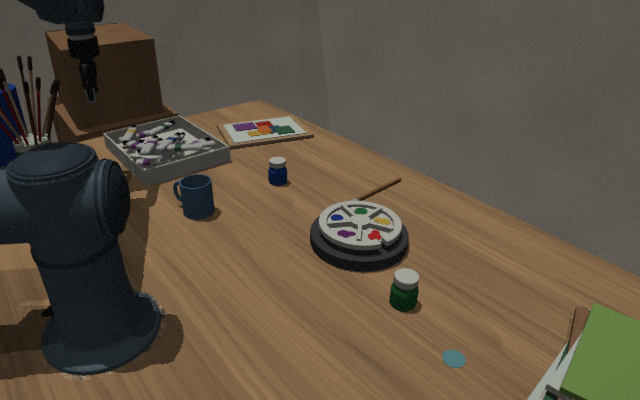

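The top view shows the palette near (364,183), with the notch at about (402,187) and the orange pin at about (338,147). I'll zoom in for finer positions.

Run:
```python
from h import *
c=load('top0.png'); im=c['frame'][:,:,::-1]
cr=cv2.resize(im[125:240,305:420],None,fx=5.2,fy=5.2,interpolation=cv2.INTER_CUBIC); cv2.imwrite('pics/z0.png',cr)
for u,v in [(364,183),(402,187)]: print(px(c,u,v,60))
print(px(c,338,147,43))
# white fit
m=((im.min(2)>120)).astype(np.uint8); m[:, :305]=0;m[:,420:]=0;m[:125]=0;m[240:]=0
cn,_=cv2.findContours(m,0,1); k=max(cn,key=cv2.contourArea); print(cv2.fitEllipse(cv2.convexHull(k)))
hsv=cv2.cvtColor(im,cv2.COLOR_BGR2HSV); o=cv2.inRange(hsv,(8,130,100),(20,255,255)); o[:130]=0;o[165:]=0;o[:,:325]=0;o[:,350:]=0
ys,xs=np.nonzero(o);print(list(zip(xs,ys)))
```

```text
[568.37719328 -84.87896853  60.        ]
[ 557.14192392 -172.18330122   60.        ]
[657.01637763 -27.85629278  43.        ]
((364.2632141113281, 181.81930541992188), (82.14398193359375, 82.78421020507812), 126.48924255371094)
[(np.int64(325), np.int64(130)), (np.int64(326), np.int64(130)), (np.int64(327), np.int64(130)), (np.int64(328), np.int64(130)), (np.int64(329), np.int64(130)), (np.int64(330), np.int64(130)), (np.int64(331), np.int64(130)), (np.int64(332), np.int64(130)), (np.int64(333), np.int64(130)), (np.int64(334), np.int64(130)), (np.int64(335), np.int64(130)), (np.int64(336), np.int64(130)), (np.int64(337), np.int64(130)), (np.int64(339), np.int64(130)), (np.int64(340), np.int64(130)), (np.int64(341), np.int64(130)), (np.int64(342), np.int64(130)), (np.int64(343), np.int64(130)), (np.int64(344), np.int64(130)), (np.int64(345), np.int64(130)), (np.int64(346), np.int64(130)), (np.int64(347), np.int64(130)), (np.int64(349), np.int64(130)), (np.int64(325), np.int64(131)), (np.int64(326), np.int64(131)), (np.int64(327), np.int64(131)), (np.int64(328), np.int64(131)), (np.int
[... 8988 characters left out ...]
.int64(337), np.int64(147)), (np.int64(338), np.int64(147)), (np.int64(339), np.int64(147)), (np.int64(325), np.int64(148)), (np.int64(326), np.int64(148)), (np.int64(327), np.int64(148)), (np.int64(328), np.int64(148)), (np.int64(329), np.int64(148)), (np.int64(336), np.int64(148)), (np.int64(337), np.int64(148)), (np.int64(338), np.int64(148)), (np.int64(339), np.int64(148)), (np.int64(325), np.int64(149)), (np.int64(327), np.int64(149)), (np.int64(328), np.int64(149)), (np.int64(336), np.int64(149)), (np.int64(337), np.int64(149)), (np.int64(338), np.int64(149)), (np.int64(325), np.int64(150)), (np.int64(325), np.int64(151)), (np.int64(326), np.int64(151)), (np.int64(325), np.int64(152))]
```

View pics/z0.png

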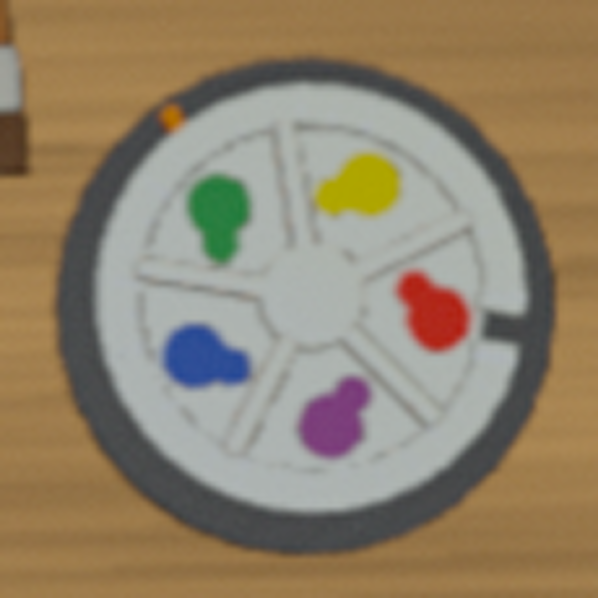

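Run:
```python
from h import *
c=load('top0.png'); im=c['frame'][:,:,::-1].astype(float)
f=lambda u,v:((u+.5)/5.2+305-.5,(v+.5)/5.2+125-.5)
print('hub',px(c,*f(311,297),63)); print('rim',px(c,364.26,181.82,57))
g=im.sum(2)
dark=((im.max(2)<110)).astype(np.uint8); dark[:,:305]=0;dark[:,420:]=0;dark[:125]=0;dark[240:]=0; dark[:165,:312]=0
cn,_=cv2.findContours(dark,0,1);k=max(cn,key=cv2.contourArea);e=cv2.fitEllipse(cv2.convexHull(k));print(e,px(c,*e[0],30))
C=px(c,364.26,181.82,57)[:2]
n=px(c,*f(506,327),55)[:2]-C; p=px(c,*f(173,117),43.5)[:2]-C
for q in (n,p): print(np.hypot(*q),np.degrees(np.arctan2(q[1],q[0])))
# ribs outer ends, z=63
for u,v in [(464,222),(286,124),(140,268),(236,448),(432,418)]:
    q=px(c,*f(u,v),63)[:2]-C; print('rib',np.hypot(*q),np.degrees(np.arctan2(q[1],q[0])))
# pin orange weighted centroid
w=np.clip(im[:,:,2]-im[:,:,0]-90,0,None)
print(w[142:153,332:344].astype(int))
for nm,(u,v),z in [('jb',(207,175),70),('jg',(457,213),70),('mug',(215,286),90),('brush tip',(306,156),8),('b2',(300,62),8)]: print(nm,px(c,u,v,z))
```

```text
hub [570.98771944 -85.63194772  63.        ]
rim [571.43691205 -85.82793746  57.        ]
((363.2126159667969, 183.64808654785156), (95.32486724853516, 95.864013671875), 91.6066665649414) [570.25462877 -85.61446255  30.        ]
88.23426836488797 -99.7219647066113
103.29103969808318 34.36898098498713
rib 75.52458530311965 -65.42431528767852
rib 77.58777684232192 6.539975160560026
rib 76.55577788298125 79.31830425308839
rib 74.97421885894047 152.09141466897066
rib 75.37744945470806 -136.98492079857238
[[ 0  0  0  0  0  0  0  0  0  0  0  0]
 [ 0  0  0  0  0  0  0  0  0  0  0  0]
 [ 0  0  0  0  0  0  0  0  0  0  0  0]
 [ 0  0  0  0  0  3  4  0  0  0  0  0]
 [ 0  0  0  0 12 66 59 10  0  0  0  0]
 [ 0  0  0  0 32 84 84 41  0  0  0  0]
 [ 0  0  0  0  6 73 84 32  0  0  0  0]
 [ 0  0  0  0  0 27 26  0  0  0  0  0]
 [ 0  0  0  0  0  0  0  0  0  0  0  0]
 [ 0  0  0  0  0  0  0  0  0  0  0  0]
 [ 0  0  0  0  0  0  0  0  0  0  0  0]]
jb [594.80771059 276.40911411  70.        ]
jg [ 493.76507354 -294.88885941   70.        ]
mug [342.91531608 254.62057328  90.        ]
brush tip [643.66980995  49.4608273    8.        ]
b2 [883.08710886  60.12416031   8.        ]
```

```bash
cat >> h.py <<'E'
C0=np.array([571.,-85.7])
def fing(rib,a,l,z):
    t=np.radians(rib); p=C0+a*np.array([np.cos(t),np.sin(t)])+l*np.array([-np.sin(t),np.cos(t)])
    return np.array([p[0],p[1],z]), rib+90
def rel(cur,cy,tgt,ty):
    """rows entry from commanded pose"""
    t=np.radians(cy); d=np.array(tgt)-cur; x=np.array([np.cos(t),np.sin(t),0]); y=np.array([np.sin(t),-np.cos(t),0])
    tr=(cy-ty+180)%360-180
    return np.round([d@x/250,d@y/250,-d[2]/250],3).tolist(), round(tr/180,3)
E
python3 - <<'E'
from h import *
cur=np.array([220.315,611.535,231.29]);cy=160.2
tgt,ty=fing(-64.7,52,-26,130)
print(tgt,ty)
tt=tgt.copy();tt[2]=231.29
print('full',rel(cur,cy,tt,ty))
print(bot.sense()['time_s'])
E
```

```text
[ 569.7164626  -143.82359703  130.        ] 25.299999999999997
full ([-2.338, -2.369, -0.0], 0.749)
0.15
```

```bash
python3 -m inch '[[[-0.04,-0.04,0],0],[[-0.12,-0.12,0],0],[[-0.22,-0.22,0],0],[[-0.34,-0.34,0],0],[[-0.46,-0.46,0],0],[[-0.58,-0.58,0],0],[[-0.70,-0.70,0],0],[[-0.82,-0.82,0],0],[[-0.92,-0.92,0],0],[[-1,-1,0],0]]' -1 30
python3 -m inch '[[[-0.1,-0.1,0],0.03],[[-0.2,-0.2,0],0.07],[[-0.3,-0.3,0],0.11],[[-0.4,-0.4,0],0.15],[[-0.5,-0.5,0],0.19],[[-0.6,-0.6,0],0.23],[[-0.7,-0.7,0],0.27],[[-0.8,-0.8,0],0.31],[[-0.9,-0.9,0],0.35],[[-1,-1,0],0.39]]'
python3 - <<'E'
from h import *
s=bot.sense(); print(s['position'],np.degrees(np.arctan2(s['ee_rot'][1,0],s['ee_rot'][0,0])),s['gripper_width'],s['time_s'])
cur=np.array([220.315,611.535,231.29]);cy=160.2
t=np.radians(cy);x=np.array([np.cos(t),np.sin(t),0]); y=np.array([np.sin(t),-np.cos(t),0])
cur=cur-500*x-500*y; cy=160.2-70.2; print(cur,cy)
tgt,ty=fing(-64.7,52,-26,120)
print(rel(cur,cy,tgt,ty))
E
```

```text
time_s: 1.15
position: [371.1, 289.1, 231.1]
ee_rot: [[-0.94, 0.34, 0.0], [0.34, 0.94, -0.0], [-0.0, -0.0, -1.0]]
force: [0.9, 0.6, -0.9]
gripper_width: 0.0
time_s: 2.15
position: [521.0, -30.3, 231.2]
ee_rot: [[0.006, 1.0, -0.0], [1.0, -0.006, -0.0], [-0.0, -0.0, -1.0]]
force: [-0.2, 0.5, 0.0]
gripper_width: -0.0
[520.96013707 -30.29777827 231.15356714] 89.65423932415281 -0.0423768641328072 2.15
[521.38642435 -28.2743446  231.29      ] 89.99999999999999
([-0.462, 0.193, 0.445], 0.359)
```

```bash
python3 -m inch '[[[-0.05,0.02,0.04],0.04],[[-0.1,0.04,0.09],0.08],[[-0.16,0.065,0.14],0.12],[[-0.21,0.09,0.19],0.16],[[-0.26,0.11,0.24],0.2],[[-0.31,0.13,0.29],0.24],[[-0.36,0.15,0.34],0.28],[[-0.41,0.17,0.39],0.32],[[-0.462,0.193,0.445],0.359],[[-0.462,0.193,0.445],0.359]]'
python3 - <<'E'
from h import *
c=cam('wrist','w1.png');s=bot.sense(); print(s['position'],np.degrees(np.arctan2(s['ee_rot'][1,0],s['ee_rot'][0,0])),s['time_s'])
c=cam('top','t1.png')
E
```

```text
time_s: 3.15
position: [567.9, -144.9, 118.1]
ee_rot: [[0.904, 0.427, -0.003], [0.427, -0.904, 0.001], [-0.003, -0.003, -1.0]]
force: [0.1, 0.3, -0.1]
gripper_width: 0.0
[ 568.2755816  -144.25806115  119.12117603] 25.426562986767152 3.2
```

View pics/w1.png

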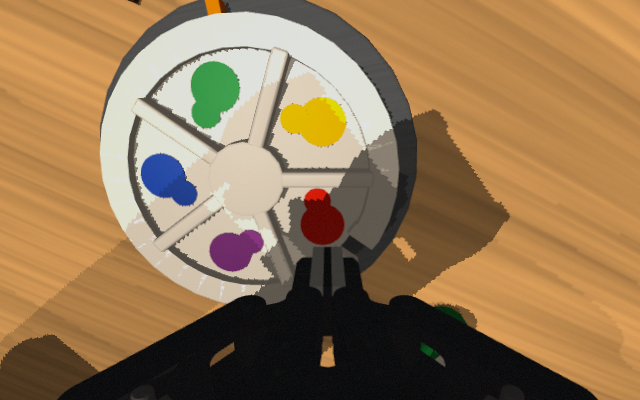

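The wrist view shows the hub centre at about (246,178), the pin at (213,6), and a thin, tapered fingertip at about (327,265) above the red well. I'll cross-check the angles with this picture.

Run:
```python
from h import *
c=load('w1.png'); 
hub=px(c,246,178,63); print('hub',hub)
C=hub[:2]
for nm,(u,v),z in [('pin',(213,6),43.5),('rib-65',(370,179),63),('rib7',(279,52),63),('rib79',(138,103),63),('rib151',(160,244),63),('notch',(354,245),56)]:
    for cc in (C,C0):
        q=px(c,u,v,z)[:2]-cc; print(nm,np.hypot(*q).round(1),np.degrees(np.arctan2(q[1],q[0])).round(1),end=' | ')
    print()
print('tcp proj',proj(c,[568.3,-144.3,119]))
im=c['frame'][:,:,::-1]; cv2.imwrite('pics/z1.png',cv2.resize(im[0:270,90:430],None,fx=2.2,fy=2.2,interpolation=cv2.INTER_CUBIC))
```

```text
hub [573.08061808 -86.39413886  63.        ]
pin 102.0 35.4 | pin 103.3 34.4 | 
rib-65 76.3 -65.2 | rib-65 77.8 -64.0 | 
rib7 75.5 7.3 | rib7 77.5 6.6 | 
rib79 75.9 78.6 | rib79 75.7 77.0 | 
rib151 75.8 151.6 | rib151 73.6 151.3 | 
notch 83.5 -100.0 | notch 83.8 -98.5 | 
tcp proj [327.55012106 264.36813206]
```

View pics/z1.png

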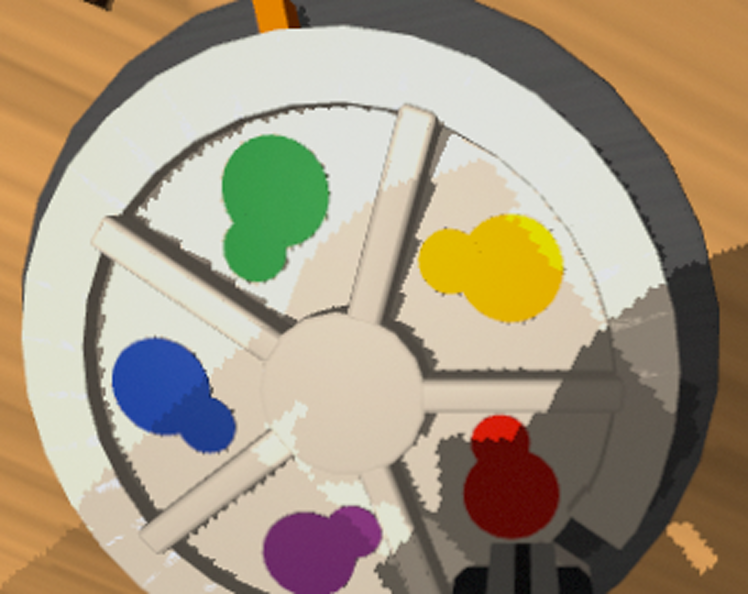

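```bash
cat >> h.py <<'E'
class P:
    def __init__(s,p,y): s.p=np.array(p,float); s.y=y
    def rows(s,tg):
        out=[rel(s.p,s.y,*t) for t in tg]
        print(str([[a,b] for a,b in out]).replace(' ',''))
        (a,b)=out[-1]; t=np.radians(s.y)
        x=np.array([np.cos(t),np.sin(t),0]); y=np.array([np.sin(t),-np.cos(t),0])
        s.p=s.p+250*(a[0]*x+a[1]*y)-np.array([0,0,250*a[2]]); s.y-=b*180
        print('cmd after',s.p.round(2),round(s.y,2))
E
sed -i 's/C0=np.array.*/C0=np.array([571.7,-86.0])/' h.py
python3 - <<'E'
from h import *
s=bot.sense(); print(s['position'],s['force'],s['time_s'])
q=P([569.7,-143.8,120],25.4)
q.rows([fing(-64.8,52,-26,z) for z in (112,104,95,86,77,69,62,58,56,56)])
A=np.linspace(0,1,19); A=A*A*(3-2*A)*.5+A*.5
ribs=-64.8+(62.9+64.8)*A; l=np.clip(-26+10*A*5,-26,-16)
T=[fing(r,52,m,56) for r,m in zip(ribs[1:],l[1:])]
q.rows(T[:9]+[T[8]] if 0 else T[:10]); q.rows(T[10:]+[T[-1]]*2)
E
```

```text
[ 568.75510151 -143.93514547  119.98195705] [-0.06570703 -0.23077038  0.82567753] 3.25
[[[0.002,0.002,0.032],0.001],[[0.002,0.002,0.064],0.001],[[0.002,0.002,0.1],0.001],[[0.002,0.002,0.136],0.001],[[0.002,0.002,0.172],0.001],[[0.002,0.002,0.204],0.001],[[0.002,0.002,0.232],0.001],[[0.002,0.002,0.248],0.001],[[0.002,0.002,0.256],0.001],[[0.002,0.002,0.256],0.001]]
cmd after [ 570.37 -144.04   56.  ] 25.22
[[[0.021,0.007,-0.0],np.float64(-0.023)],[[0.049,0.012,-0.0],np.float64(-0.051)],[[0.082,0.014,-0.0],np.float64(-0.085)],[[0.118,0.011,-0.0],np.float64(-0.123)],[[0.151,0.005,-0.0],np.float64(-0.165)],[[0.181,-0.004,-0.0],np.float64(-0.21)],[[0.21,-0.018,-0.0],np.float64(-0.257)],[[0.237,-0.036,-0.0],np.float64(-0.305)],[[0.262,-0.059,-0.0],np.float64(-0.355)],[[0.283,-0.085,-0.0],np.float64(-0.404)]]
cmd after [625.32 -94.67  56.  ] 97.94
[[[0.032,0.008,-0.0],np.float64(-0.048)],[[0.064,0.01,-0.0],np.float64(-0.095)],[[0.095,0.008,-0.0],np.float64(-0.14)],[[0.123,0.002,-0.0],np.float64(-0.182)],[[0.147,-0.007,-0.0],np.float64(-0.22)],[[0.168,-0.017,-0.0],np.float64(-0.254)],[[0.185,-0.027,-0.0],np.float64(-0.282)],[[0.198,-0.036,-0.0],np.float64(-0.305)],[[0.198,-0.036,-0.0],np.float64(-0.305)],[[0.198,-0.036,-0.0],np.float64(-0.305)]]
cmd after [609.57 -46.88  56.  ] 152.84
```

```bash
python3 -m inch '[[[0.002,0.002,0.032],0],[[0.002,0.002,0.064],0],[[0.002,0.002,0.1],0],[[0.002,0.002,0.136],0],[[0.002,0.002,0.172],0],[[0.002,0.002,0.204],0],[[0.002,0.002,0.232],0],[[0.002,0.002,0.248],0],[[0.002,0.002,0.256],0],[[0.002,0.002,0.256],0]]'
python3 - <<'E'
from h import *
c=cam('side','s2.png')
im=c['frame'][:,:,::-1]; cv2.imwrite('pics/z2.png',cv2.resize(im[150:280,280:440],None,fx=4.5,fy=4.5,interpolation=cv2.INTER_CUBIC))
print(bot.sense()['position'],bot.sense()['force'])
E
```

```text
time_s: 4.25
position: [570.1, -144.1, 55.9]
ee_rot: [[0.904, 0.428, -0.0], [0.428, -0.904, 0.0], [-0.0, -0.0, -1.0]]
force: [0.3, 0.2, 0.0]
gripper_width: -0.0
[ 570.28621576 -144.16204946   56.17994094] [ 1.02338924 -0.15303949 -0.20940522]
```

View pics/z2.png

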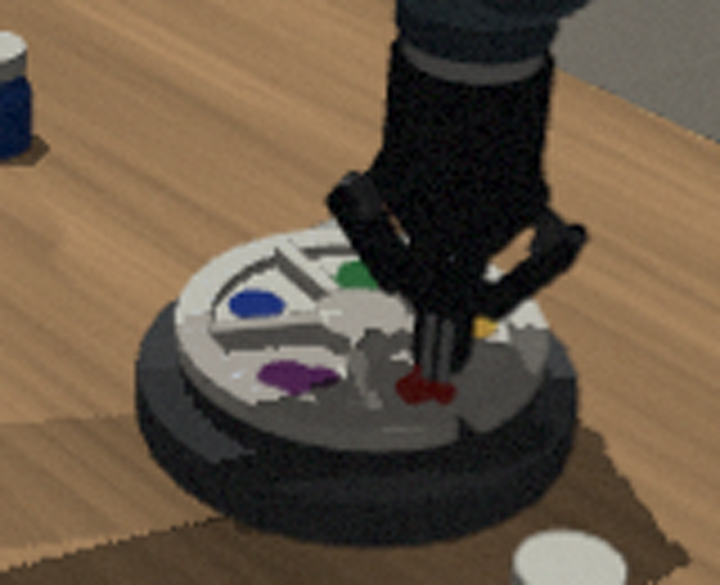

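The side view shows the fingertip in the red well without contact, and the force is near zero. Next I'll push the palette to about 8° short of the pin.

```bash
python3 -m inch '[[[0.021,0.007,0],-0.023],[[0.049,0.012,0],-0.051],[[0.082,0.014,0],-0.085],[[0.118,0.011,0],-0.123],[[0.151,0.005,0],-0.165],[[0.181,-0.004,0],-0.21],[[0.21,-0.018,0],-0.257],[[0.237,-0.036,0],-0.305],[[0.262,-0.059,0],-0.355],[[0.283,-0.085,0],-0.404]]'
python3 -m inch '[[[0.032,0.008,0],-0.048],[[0.064,0.01,0],-0.095],[[0.095,0.008,0],-0.14],[[0.123,0.002,0],-0.182],[[0.147,-0.007,0],-0.22],[[0.168,-0.017,0],-0.254],[[0.185,-0.027,0],-0.282],[[0.198,-0.036,0],-0.305],[[0.198,-0.036,0],-0.305],[[0.198,-0.036,0],-0.305]]'
python3 - <<'E'
from h import *
c=cam('wrist','w3.png'); c=cam('side','s3.png');s=bot.sense(); print(s['position'],s['force'],np.degrees(np.arctan2(s['ee_rot'][1,0],s['ee_rot'][0,0])),s['time_s'])
E
```

```text
time_s: 5.3
position: [625.3, -95.3, 56.6]
ee_rot: [[-0.135, 0.991, 0.001], [0.991, 0.135, -0.002], [-0.002, 0.0, -1.0]]
force: [-1.5, -2.5, -0.9]
gripper_width: -0.2
time_s: 6.3
position: [610.2, -46.8, 56.7]
ee_rot: [[-0.885, 0.466, 0.001], [0.466, 0.885, -0.0], [-0.001, 0.0, -1.0]]
force: [1.4, -0.5, 0.6]
gripper_width: 0.1
[610.17145266 -46.79059699  56.48782758] [ 1.38764619 -0.39948764  0.02747085] 152.24672176613126 6.4
```

View pics/w3.png

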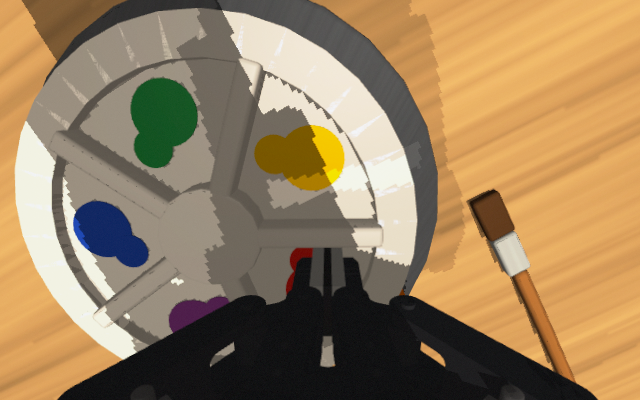

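The wrist view shows the finger against the rib that ends at (382,236), with the hub at about (207,234). The notch is hidden behind the hand, so I'll measure from the ribs.

Run:
```python
from h import *
c=load('w3.png'); C=px(c,207,233,63)[:2]; print(C)
for (u,v),o in [((382,236),36),((253,62),108),((56,140),180),((99,317),252)]:
    for cc in (C,C0):
        q=px(c,u,v,63)[:2]-cc; print(np.hypot(*q).round(1),(np.degrees(np.arctan2(q[1],q[0]))-o).round(1),end=' | ')
    print()
```

```text
[568.9977744  -85.18214852]
78.6 25.2 | 78.0 27.2 | 
75.6 24.7 | 78.1 25.7 | 
74.2 -332.4 | 76.2 -333.9 | 
76.5 -332.7 | 75.3 -334.6 |
```

Run:
```python
from h import *
q=P([609.57,-46.88,56],152.84)
q.rows([fing(r,52,-16,56) for r in (64,65.5,67,68.5,69.5,70.2,70.2,70.2)]+[fing(69,52,-19,56),fing(66,52,-24,56)])
# lift and move hand away so that the wrist cam views notch; camera offset relative to tool
c=load('w3.png'); o=-c['R'].T@c['t']; s=bot.sense(); d=o-s['position']; print('cam in tool',s['ee_rot'].T@d, 'cam fwd',s['ee_rot'].T@c['R'][2])
```

```text
[[[0.004,0.001,-0.0],-0.006],[[0.009,0.002,-0.0],-0.015],[[0.015,0.004,-0.0],-0.023],[[0.02,0.005,-0.0],-0.031],[[0.024,0.006,-0.0],-0.037],[[0.027,0.006,-0.0],-0.041],[[0.027,0.006,-0.0],-0.041],[[0.027,0.006,-0.0],-0.041],[[0.01,0.007,-0.0],-0.034],[[-0.021,0.005,-0.0],-0.018]]
cmd after [614.81 -48.16  56.  ] 156.08
cam in tool [  76.08778609    0.72489398 -143.15453731] cam fwd [-2.97686539e-01  4.69853688e-04  9.54663555e-01]
```

```bash
python3 -m inch '[[[0.004,0.001,0],-0.006],[[0.009,0.002,0],-0.015],[[0.015,0.004,0],-0.023],[[0.02,0.005,0],-0.031],[[0.024,0.006,0],-0.037],[[0.027,0.006,0],-0.041],[[0.027,0.006,0],-0.041],[[0.027,0.006,0],-0.041],[[0.01,0.007,0],-0.034],[[-0.021,0.005,0],-0.018]]'
python3 - <<'E'
from h import *
q=P([614.81,-48.16,56],156.08)
t=np.array([712,-51,165.]); p=q.p
q.rows([(np.array([*p[:2],z]),156) for z in (70,100,135,165)]+[(np.array([*(p[:2]+f*(t-p)[:2]),165]),156) for f in (.3,.6,.85,1,1,1)])
E
```

```text
time_s: 7.4
position: [613.6, -47.5, 55.0]
ee_rot: [[-0.909, 0.416, -0.003], [0.416, 0.909, 0.001], [0.004, -0.001, -1.0]]
force: [-0.5, 0.1, 0.8]
gripper_width: 0.3
[[[0.0,0.0,-0.056],0.0],[[0.0,0.0,-0.176],0.0],[[0.0,0.0,-0.316],0.0],[[0.0,0.0,-0.436],0.0],[[-0.108,0.044,-0.436],0.0],[[-0.216,0.088,-0.436],0.0],[[-0.306,0.125,-0.436],0.0],[[-0.36,0.147,-0.436],0.0],[[-0.36,0.147,-0.436],0.0],[[-0.36,0.147,-0.436],0.0]]
cmd after [711.98 -51.06 165.  ] 156.08
```

```bash
python3 -m inch '[[[0,0,-0.056],0],[[0,0,-0.176],0],[[0,0,-0.316],0],[[0,0,-0.436],0],[[-0.108,0.044,-0.436],0],[[-0.216,0.088,-0.436],0],[[-0.306,0.125,-0.436],0],[[-0.36,0.147,-0.436],0],[[-0.36,0.147,-0.436],0],[[-0.36,0.147,-0.436],0]]'
python3 - <<'E'
from h import *
c=cam('wrist','w4.png'); print(bot.sense()['time_s'])
E
```

```text
time_s: 8.4
position: [711.3, -51.6, 165.0]
ee_rot: [[-0.911, 0.413, -0.001], [0.413, 0.911, 0.0], [0.001, -0.0, -1.0]]
force: [-0.1, 1.2, -0.0]
gripper_width: 0.2
8.45
```

View pics/w4.png

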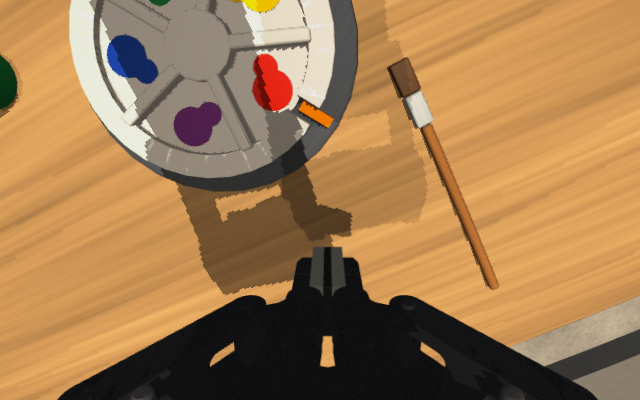

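The wrist view now shows the orange pin inside the notch at about (313,112), with the hub at about (196,45). I'll zoom in to check how well they line up.

Run:
```python
from h import *
c=load('w4.png');im=c['frame'][:,:,::-1]; cv2.imwrite('pics/z4.png',cv2.resize(im[80:140,280:350],None,fx=8,fy=8,interpolation=cv2.INTER_NEAREST))
```

```text
(no output)
```

View pics/z4.png

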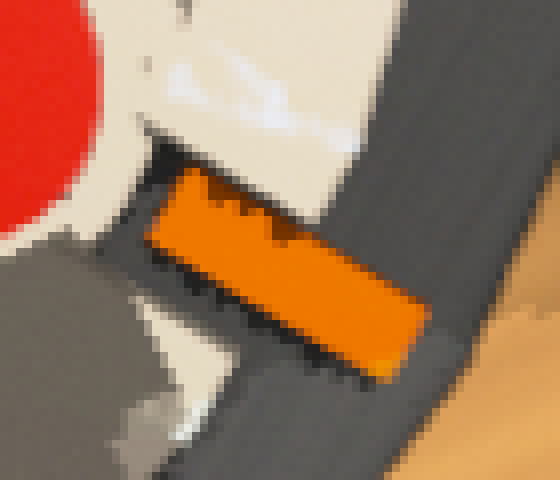

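Run:
```python
from h import *
c=load('w4.png'); g=lambda x,y:(280+x/8-.5,80+y/8-.5)
C=px(c,196,45,63)[:2]; print('hub',C)
D={}
for n,(x,y),z in [('Ui',(150,127),57),('Uo',(322,218),57),('Li',(80,232),57),('Lo',(238,350),57),('p1',(185,168),43.5),('p2',(148,238),43.5),('p3',(385,382),43.5),('p4',(430,308),43.5)]:
    q=px(c,*g(x,y),z)[:2]; D[n]=q; print(n,q.round(1),np.hypot(*(q-C0)).round(1),np.degrees(np.arctan2(*(q-C0)[::-1])).round(1))
ang=lambda v:np.degrees(np.arctan2(v[1],v[0]))
pa=ang(D['p4']-D['p1']+D['p3']-D['p2']); print('pin dir',pa,'notch dirs',ang(D['Uo']-D['Ui']),ang(D['Lo']-D['Li']))
pc=sum(D[k] for k in('p1','p2','p3','p4'))/4; nv=np.array([-np.sin(np.radians(pa)),np.cos(np.radians(pa))])
for k in D: print(k,((D[k]-pc)@nv).round(2))
print('axis est from pin', pc-94.5*np.array([np.cos(np.radians(pa)),np.sin(np.radians(pa))]))
```

```text
hub [571.98503207 -86.48367478]
Ui [631.6 -37.4] 77.1 39.1
Uo [645.3 -26.6] 94.6 38.9
Li [637.3 -47.3] 76.1 30.6
Lo [652.9 -38.6] 94.0 30.3
p1 [635.8 -37. ] 80.7 37.4
p2 [640.2 -43. ] 80.9 32.1
p3 [662.2 -27.8] 107.6 32.7
p4 [657.6 -20.9] 107.7 37.2
pin dir 35.53747534218185 notch dirs 38.268091199181036 28.97477947794537
Ui 5.84
Uo 6.68
Li -5.49
Lo -7.53
p1 3.75
p2 -3.75
p3 -4.17
p4 4.17
axis est from pin [572.04882573 -87.11493864]
```

The notch centre is at about 34.7° and the pin at about 34.9°, with clearance on both sides (edges at ±6–7 mm against pin edges at ±4 mm). They're aligned, so I'll press on the hub centre.

Run:
```python
from h import *
q=P([711.98,-51.06,165],156.08)
p=q.p.copy();H=np.array([572,-86.2])
q.rows([(np.array([*(p[:2]+f*(H-p[:2])),z]),156.08) for f,z in ((.2,160),(.45,145),(.7,130),(.9,110),(1,95),(1,82),(1,76),(1,72),(1,70),(1,70))])
q.rows([(np.array([*q.p[:2],z]),156.08) for z in (67,64.5,62.5,60.5,58.5,56.5,54.5,53,52,52)])
```

```text
[[[0.091,-0.071,0.02],0.0],[[0.205,-0.16,0.08],0.0],[[0.318,-0.249,0.14],0.0],[[0.409,-0.32,0.22],0.0],[[0.455,-0.356,0.28],0.0],[[0.455,-0.356,0.332],0.0],[[0.455,-0.356,0.356],0.0],[[0.455,-0.356,0.372],0.0],[[0.455,-0.356,0.38],0.0],[[0.455,-0.356,0.38],0.0]]
cmd after [571.91 -86.29  70.  ] 156.08
[[[0.0,0.0,0.012],0.0],[[0.0,0.0,0.022],0.0],[[0.0,0.0,0.03],0.0],[[0.0,0.0,0.038],0.0],[[0.0,0.0,0.046],0.0],[[0.0,0.0,0.054],0.0],[[0.0,0.0,0.062],0.0],[[0.0,0.0,0.068],0.0],[[0.0,0.0,0.072],0.0],[[0.0,0.0,0.072],0.0]]
cmd after [571.91 -86.29  52.  ] 156.08
```

```bash
python3 -m inch '[[[0.091,-0.071,0.02],0],[[0.205,-0.16,0.08],0],[[0.318,-0.249,0.14],0],[[0.409,-0.32,0.22],0],[[0.455,-0.356,0.28],0],[[0.455,-0.356,0.332],0],[[0.455,-0.356,0.356],0],[[0.455,-0.356,0.372],0],[[0.455,-0.356,0.38],0],[[0.455,-0.356,0.38],0]]'
python3 -m inch '[[[0,0,0.012],0],[[0,0,0.022],0],[[0,0,0.03],0],[[0,0,0.036],0],[[0,0,0.042],0],[[0,0,0.046],0],[[0,0,0.05],0],[[0,0,0.054],0],[[0,0,0.054],0],[[0,0,0.054],0]]'
```

```text
time_s: 9.45
position: [572.4, -85.7, 70.3]
ee_rot: [[-0.911, 0.413, 0.001], [0.413, 0.911, -0.0], [-0.001, 0.0, -1.0]]
force: [1.3, -0.2, 0.1]
gripper_width: 0.0
time_s: 10.45
position: [571.8, -85.7, 56.9]
ee_rot: [[-0.91, 0.414, 0.0], [0.414, 0.91, -0.0], [-0.0, 0.0, -1.0]]
force: [-1.8, 0.7, 4.9]
gripper_width: -0.2
```

The palette is at 56.9 mm, below the 61.5 mm where a misaligned rim would stop, and the force is about 5 N. It's sliding over the pin, so I'll keep pressing.

```bash
python3 -m inch '[[[0,0,0.004],0],[[0,0,0.008],0],[[0,0,0.012],0],[[0,0,0.016],0],[[0,0,0.02],0],[[0,0,0.024],0],[[0,0,0.026],0],[[0,0,0.028],0],[[0,0,0.028],0],[[0,0,0.028],0]]'
python3 -m inch '[[[0,0,0.002],0],[[0,0,0.004],0],[[0,0,0.006],0],[[0,0,0.006],0],[[0,0,0.006],0],[[0,0,0.006],0],[[0,0,0.006],0],[[0,0,0.006],0],[[0,0,0.006],0],[[0,0,0.006],0]]'
```

```text
time_s: 11.45
position: [571.8, -85.7, 50.0]
ee_rot: [[-0.91, 0.414, 0.0], [0.414, 0.91, -0.0], [-0.0, 0.0, -1.0]]
force: [-2.0, 1.1, 6.1]
gripper_width: -0.1
time_s: 12.45
position: [572.0, -85.7, 49.8]
ee_rot: [[-0.91, 0.414, -0.0], [0.414, 0.91, 0.0], [0.0, -0.0, -1.0]]
force: [-6.5, 2.6, 15.6]
gripper_width: -0.1
```

Force climbs to 15.6 N with no further travel at z ≈ 49.8, which is the hard stop. I'll lift straight up and move back to the viewing pose.

```bash
python3 -m inch '[[[0,0,0.003],0],[[0,0,0.003],0],[[0,0,0],0],[[0,0,-0.008],0],[[0,0,-0.03],0],[[0,0,-0.1],0],[[0,0,-0.2],0],[[0,0,-0.3],0],[[0,0,-0.4],0],[[0,0,-0.46],0]]'
python3 -m inch '[[[-0.08,0.06,0],0],[[-0.16,0.12,0],0],[[-0.26,0.2,0],0],[[-0.36,0.28,0],0],[[-0.43,0.33,0],0],[[-0.455,0.356,0],0],[[-0.455,0.356,0],0],[[-0.455,0.356,0],0],[[-0.455,0.356,0],0],[[-0.455,0.356,0],0]]'
python3 - <<'E'
from h import *
c=cam('wrist','w5.png');s=cam('side','s5.png');t=cam('top','t5.png')
a=c['frame'][0:200,60:360,::-1]; b=s['frame'][170:290,290:430,::-1]
a=cv2.resize(a,(600,400),interpolation=cv2.INTER_CUBIC); cv2.imwrite('pics/z5.png',a)
cv2.imwrite('pics/z5s.png',cv2.resize(b,None,fx=4,fy=4,interpolation=cv2.INTER_CUBIC))
print(bot.sense()['force'],bot.sense()['time_s'])
E
```

```text
time_s: 13.45
position: [572.3, -86.0, 164.9]
ee_rot: [[-0.91, 0.414, 0.002], [0.414, 0.91, -0.001], [-0.003, 0.0, -1.0]]
force: [0.5, 0.6, -0.8]
gripper_width: 0.1
time_s: 14.45
position: [711.4, -52.1, 163.2]
ee_rot: [[-0.91, 0.414, -0.0], [0.414, 0.91, -0.0], [0.0, -0.0, -1.0]]
force: [0.2, -0.2, -0.6]
gripper_width: -0.4
[ 0.9535622   0.49275106 -0.16563351] 14.6
```

View pics/z5.png

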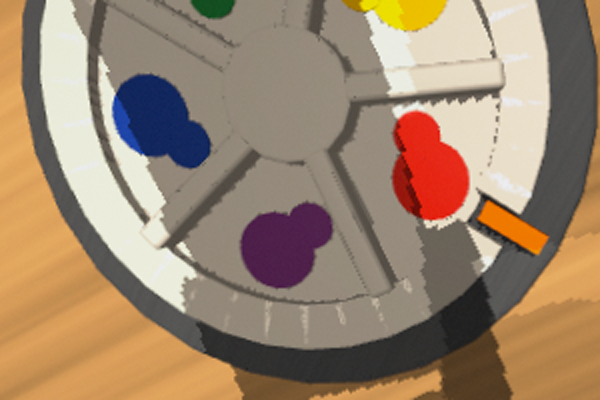

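View pics/z5s.png

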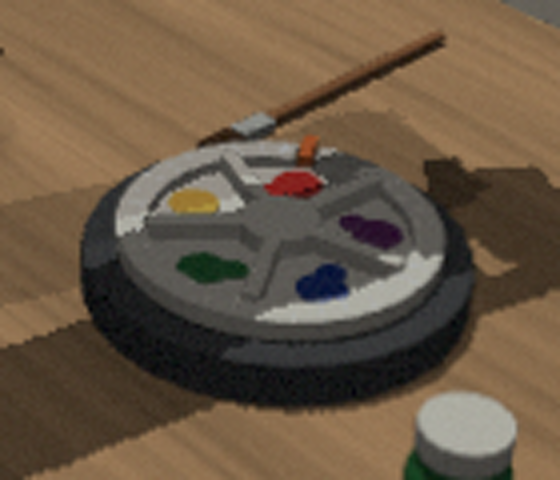

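View pics/t5.png

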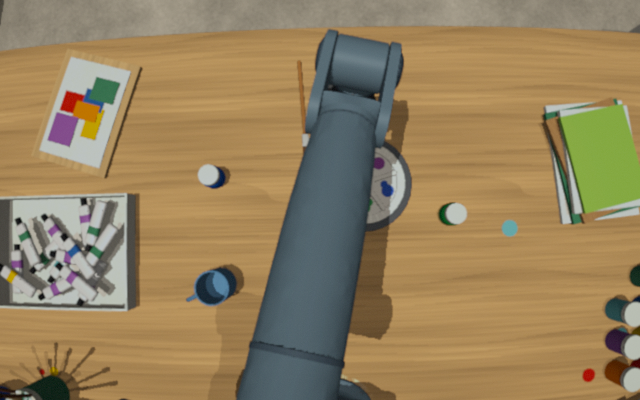

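The wrist view shows the pin centred in the notch and flush with the rim. In the top view the jars, mug and brush are where they started. I'll check the seated height in numbers, then hand in.

Run:
```python
from h import *
s=load('s5.png')
print('hub px seen (zoom 287,220):',290+287/4-.5,170+220/4-.5)
for z in (50,63): print(z,proj(s,[572,-86.3,z]))
p=bot.sense(); print(p['force'],p['joint_vel'].round(3))
c=load('w5.png')
# rib end separation -> scale check: opposite measure using rib end & hub
h=(60+287/2,92/2)
for z in (50,63):
    C=px(c,*h,z)[:2]; print(z,C,[np.hypot(*(px(c,60+u/2,v/2,z)[:2]-C)).round(1) for u,v in [(502,74),(382,290),(152,240)]])
bot.close_job()
```

```text
hub px seen (zoom 287,220): 361.25 224.5
50 [359.8092391  223.33915814]
63 [360.19294033 218.58620499]
[ 0.9535622   0.49275106 -0.16563351] [-0.     0.005 -0.004  0.001 -0.001 -0.001]
50 [571.85500524 -85.28876585] [np.float64(77.7), np.float64(77.5), np.float64(77.5)]
63 [575.43789834 -81.96998735] [np.float64(73.7), np.float64(73.6), np.float64(73.6)]
the job is handed in; nothing more can be done
```

The palette is locked over the orange pin, and I've handed the job in. It took about 15 s of the 51 s allowed.

**What I did:** With the gripper shut, I put the fingertip in the red well. I pushed one rib about 135° counter-clockwise until the notch stood over the pin, then backed off and checked. The notch was at about 34.7° and the pin at about 34.9°. I then pressed the hub straight down, lifted off and moved the hand clear.

**Last checks:**
- **Press depth:** the fingertip stopped at 49.8 mm, against 50 mm when seated. The force rose from about 5 N to 15.6 N there with no further travel.
- **Cameras:** after release, the side camera puts the hub top at its seated height. In the wrist picture the rib lengths fit a hub top at 50 mm and not at 63 mm.
- **Fit:** the wrist picture shows the pin centred in the notch and flush with the rim.
- **Bystanders:** the jars and mug look unmoved in the last top picture. Part of the brush is hidden by the arm there, but what shows is unmoved.
- **Contact:** nothing was touching the robot at the end; the force reading was under 1 N in each direction.

None of these checks failed. The largest differences between cameras were about 1° in angle and 2–3 mm in position.

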